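# Move a snap cover to the next junction box

### The arm

A 6-joint arm with a two-finger parallel gripper is mounted at the origin on the work surface. World frame = base frame: x ahead of the robot, y to its left, z up, the work surface at z = 0. Lengths are in m, angles in rad, forces in N, time in s.
With the tool pointing down it reaches from about 0.3 to 0.875 m from the base axis. Payload 6.4 kg.
Tool frame: the origin (TCP) lies midway between the tips of the shut fingers; the grasp point (between the pads) lies ctrl.grip_depth behind it (ctrl.grip_depth is the distance from the TCP to the grasp point, in m); x points along the fingers, y is the direction in which the jaws open and shut, and the axes are right-handed (so a half turn about x gives the same grasp; the last joint's range is limited). The gripper opens to 85 mm and grips with 20 to 120 N. Pads are 22 mm wide; open, the fingers measure 114 mm over their backs; the gripper's body (76 mm by 85 mm) begins 54 mm behind the grasp point. The pads swing forward as they close: fully open they stand 13 mm farther back than shut.
Start: joints at [-1.447, 0.181, 1.607, -0, 1.354, -0.206], TCP at [0.186, -0.544, 0.231] pointing down, gripper open.
Joint ranges: [-2.99, 2.99], [-0.89, 2.07], [0.3, 2.58], [-1.14, 4.28], [0, 2.63], [-3.12, 3.12]. Speed limits (rad/s): [2.57, 2.57, 3.01, 3.14, 3.14, 3.14].

### API

Orientations are given as a unit quaternion [w, x, y, z].
In Python, from bench import ctrl gives the robot as it stands.
- The arm moves only by the tool carry_out, never from a script. Its argument "motion" is one flat list of numbers, 7 for each row, row after row: the turn, a rotation vector about the tool's x, y, z in degrees, then the shift along the tool's x, y, z in m, then the gripper's target within -1 to 1 (shut at 1, half-way at 0, fully open at -1). A call has 1 to 10 rows; each row shifts and turns the pose as measured when the row begins, along the tool's axes as they then stand; what a row does not reach is not made up. A row lasts 1/10 s, in which the tool goes at most 50 mm and 8.59 degrees, less where a joint would pass 70% of its speed; a pose out of reach is approached as far as the arm can. A call with a gripper value outside its range is refused whole. The fingers move at their own pace and stop on an object; the grip force is fixed at half the most. Time passes only in rows, so rows that do not move let the fingers close. It gives the time, the measured TCP pose, the force and the opening at its end, in the units of the state.
- ctrl.get_obs(): the state, without advancing time (a new reading comes with each control period).
- ctrl.camera(name): name is "scene" or "side" or "wrist"; returns the picture (420x560x3 uint8, blue, green, red); there is no depth.
- ctrl.camera_params(name): a dict with "mtx" (3x3 intrinsics, pixels), "pose" (4x4, takes a point from camera to world coordinates); the wrist camera has in their place "hand_eye" (4x4, takes a point from camera to tool coordinates, whose origin is the TCP and whose axes are the tool frame's). Camera axes: x right, y down, z forward; pixel columns grow to the right and rows downward; lengths in m; the calibration is good to about 2 mm. A picture is of the moment at which its call begins: read the wrist's pose just before it. camera_params takes no time and is no camera call.
- ctrl.hand_in(): hands the job in, once; it reports no verdict.
Trained networks look in the newest picture that a camera, given by its name, has taken for a name from the list of things; names that differ only in an ending like _2 or _b are one class to them, and where a whole thing is asked for, a point or a joint stands for the part that bears it (a point fixed in the world has none). Each returns a list of dicts, best first, with "conf" (0 to 1); they miss things now and then, are a little off and sometimes report something else, mostly with a low value. They report only what shows in the picture. A call takes as long as a camera call.
- ctrl.boxes_of(camera, thing): "point" ([x, y, z] in m, in the coordinates of the camera as it stood for that picture, good to about 4 mm: the middle of the surface that is visible of it).
- ctrl.trace(camera, thing): "pixels" (420x560 bool, what is visible of it).
- ctrl.landmark_of(camera, thing): "point" ([x, y, z] in m, in the coordinates of the camera as it stood for that picture, good to about 4 mm: a listed point, or the origin of a listed thing).
The state is a dict: "time_s": time; "q": joint angles; "dq": joint speeds; "joint_efforts": joint torques, N m; "eef_pos": TCP position; "eef_rot": TCP orientation; "wrist_force": force on the tool from outside, world axes, zero at the start; "torque": the same for the moment, N m; "opening": opening from 0.0 (shut) to 1.0 (fully open).
Only numpy, scipy, OpenCV 4.12 (cv2) and the standard library are available. Lean on these libraries where they do the work, as an engineer would, in place of code of your own. Each camera call takes 0.05 s, during which the arm holds its last target. There are 200 camera calls.

### The job

Take the snap cover off the closed junction box by squeezing its two side tabs together, and fit it to the open box beside it: keep the tabs squeezed, push the cover gently fully home against the sprung plate, then let go so that both catches hold it down level. Never yank the cover while it is caught, crush the tabs or ram the cover into a box, and leave the basket, bin, bottle and screwdriver where they are.

Things in the scene. Friction and masses are not known exactly. Their poses are not given: they have to be found in the camera images.
- cover: Black plastic snap cover, plate 98 (x) x 70 (y) x 5 mm, about 150 g. Origin: centre of the plate's underside, x along the long side, z up; the same after half a turn. Lips under it reach 7.5 mm down into a box's opening with 1.5 mm play each way (rounded lower edges). A spring tab stands at the middle of each long side. Starts latched on box_a, 1.5 mm off the box's top, pushed up by a spring.
- tab_l: Tab on the cover's +y side: upright blade 28 mm wide (x), 4 thick, top 34 mm above the plate's underside. Origin: middle of its outer face, 27 mm from the cover's middle, 20 mm above the underside. Slides in up to 7 mm: 3.6 N at rest, 12 N at the stop, plus hook friction. A ledge at its foot juts 10 mm out, top 8 mm above the underside: fingertips set on it hold the cover down as the tabs go out.
- tab_r: The same tab mirrored, on the -y side: outer faces 54 mm apart at rest, 40 mm with both at their stops. Axes of both tabs are parallel to the cover's. About 16 to 22 N of squeeze brings both to their stops; a tab breaks above 40 N, squeeze and push on it added.
- hook_l (a point): Middle of the hook at the foot of tab_l, 7.5 to 11.5 mm under the plate's underside, moving with the tab. It is square, juts 4.5 mm out of the leg and catches 3.5 mm (up to 5 mm if the cover lies off-centre) under the box's top, so press both tabs to their stops to free or to fit the cover. It has no lead-in: pushing alone never snaps it in. tab_r has the same.
- box_a: Light grey junction box with the cover on at the start, fixed, 130 (x) x 104 (y) x 60 mm high. Origin: centre of its underside, x along its long side. Its 6 mm thick top has a centred opening 84 (x) x 56 (y) mm. A plate on springs in the opening pushes the cover up with 11 N when latched. Keep the contact forces between cover and box under 36 N in total (22 N at rest, latched).
- box_b: The same kind of box, open at the start, but with a telescoping top: its height is set anywhere from 52 to 72 mm and stays there; the measured pose does not tell it. The cover goes on it, either way round, its x along the box's x. Caught by both hooks, the cover's underside stays about 1.5 mm above the top; not caught, it is pushed up to 7 mm. Contact forces as for box_a, under 36 N in total.
- opening_b (a point): Point on box_b's upright axis, 50 mm above its underside (fixed to the lower shell). The sprung aluminium plate, 60 (x) x 22 (y) mm, stands in the opening above it, 7 mm proud of the top when free. Pushed down it gives 4 N at first, 11 N at 1.5 mm and 12.4 N at 0 mm above the top, where the cover lies hard on the top. The hooks pass under only in the last 1.5 mm: go by the push, 18 to 22 N.
- basket: Yellow slatted basket, 100 x 140 x 55 mm, origin centre of underside. Not to be moved.
- bin: Blue open bin, 160 x 130 x 70 mm, origin centre of underside. Not to be moved.
- screwdriver: Screwdriver lying on the table along its x, between the boxes. Not to be moved.
- bottle: White closed bottle, 56 mm across, 130 mm high, origin centre of underside. Not to be moved.

How it is judged:
On the way:
1. the cover is free of the first box and clear above it (height (world z) of cover above 0.085 m), for 0.2 s.
At the end, for the whole second after the job is handed in: Cover latched on the other box: within 4 mm of its middle, underside 51 to 76 mm above the box's underside, held by its hooks (contact forces over 14 N in total), level within 0.03 rad, long sides parallel within 0.08 rad (either way round), both tabs out to within 1.5 mm, at rest (horizontal distance between cover and box_b below 0.004 m and z of cover in the frame of box_b between 0.051 and 0.076 m and angle between cover's own z axis and vertical below 0.03 rad and angle between the x axis of cover and the x axis of box_b, either way round below 0.08 rad and y of tab_l in the frame of cover above 0.0255 m and y of tab_r in the frame of cover below -0.0255 m and linear speed of cover below 0.01 m/s and contact force between cover and box_b above 14 N); the robot touches nothing.
It fails at once if a tab is squeezed or pushed with more than 40 N (contact force between the fingers and tab_l above 40 N or contact force between the fingers and tab_r above 40 N).
It fails at once if the cover is yanked against or rammed into a box: contact forces of more than 36 N in total (contact force between cover and box_a above 36 N or contact force between cover and box_b above 36 N).
It fails at once if the basket, bin, screwdriver or bottle is moved by more than 15 mm (distance of any of basket, bin, screwdriver, bottle from where it was at the start of the episode above 0.015 m).
It also fails if it takes over 51 s, if anything falls off the work surface, if the arm or the gripper's body presses on something with over 40 N, if the wrist force passes 120 N, or if a joint passes its speed limit or range.

## Working session

There is one attempt and no reset: what is moved stays moved. The work goes in short steps, Python scripts to look and compute and a tool call to move; the robot and the scene stay as the last step left them, time stands still between calls to the robot, and variables do not carry over. Pictures are saved under pics/ and viewed, about 8 in all and at most 12, crops included, and the job is handed in when it is done.

Besides the shell and the picture viewer there is one more tool, called after ">>>" in YAML: its name, and indented under it one key for each argument. carry_out: Moves the arm, as the interface text tells. Its arguments: {"type":"object","properties":{"motion":{"type":"array"}},"required":["motion"]}

```bash
ls; mkdir -p pics
cat > h.py <<'E'
import numpy as np, cv2
from bench import ctrl
from scipy.spatial.transform import Rotation as R
def T_tool():
    o=ctrl.get_obs(); T=np.eye(4); q=o["eef_rot"]
    T[:3,:3]=R.from_quat([q[1],q[2],q[3],q[0]]).as_matrix(); T[:3,3]=o["eef_pos"]; return T
def look(cam,fn=None):
    T=T_tool(); im=ctrl.camera(cam); p=ctrl.camera_params(cam)
    if fn: cv2.imwrite("pics/"+fn,im)
    return im,p["mtx"],(p["pose"] if "pose" in p else T@p["hand_eye"])
def W(P,x): return (np.array(P)@np.append(x,1))[:3]
E
python3 - <<'E'
from h import *
np.set_printoptions(precision=4,suppress=True)
o=ctrl.get_obs(); print(o, ctrl.grip_depth)
ims=[]
for c in ["scene","side"]:
    im,K,P=look(c); ims.append(im); P=np.array(P)
    print(c,P[:3,3])
    for t in ["cover","tab_l","tab_r","box_a","box_b","opening_b","basket","bin","screwdriver","bottle"]:
        print(c,t,[(W(P,d["point"]).round(4),round(d["conf"],2)) for d in ctrl.landmark_of(c,t)[:3]])
cv2.imwrite("pics/a.png",cv2.resize(np.hstack(ims),(800,300)))
E
```

```text
pics
{'time_s': 0.0, 'q': array([-1.4473,  0.1815,  1.608 , -0.    ,  1.3538, -0.2063]), 'dq': array([ 0.0012, -0.0002, -0.0007,  0.0003, -0.0008, -0.0003]), 'joint_efforts': array([ -0.0009, -44.4875, -35.1337,  -0.0003,   0.0093,  -0.    ]), 'eef_pos': array([ 0.1862, -0.5434,  0.2304]), 'eef_rot': array([ 0.1155,  0.6975,  0.1167, -0.6975]), 'wrist_force': array([-0.1759,  0.6609,  0.4899]), 'torque': array([0.0559, 0.0462, 0.047 ]), 'opening': 0.9975910012880059} 0.0187
scene [1.7194 0.4436 1.0839]
scene cover [(array([0.5544, 0.1585, 0.0594]), 0.85)]
scene tab_l [(array([0.5574, 0.184 , 0.081 ]), 0.62), (array([0.5528, 0.1331, 0.0805]), 0.42)]
scene tab_r [(array([0.5574, 0.184 , 0.081 ]), 0.62), (array([0.5528, 0.1331, 0.0805]), 0.42)]
scene box_a [(array([ 0.4614, -0.1545, -0.0002]), 0.97), (array([0.5609, 0.1608, 0.0038]), 0.59)]
scene box_b [(array([ 0.4614, -0.1545, -0.0002]), 0.97), (array([0.5609, 0.1608, 0.0038]), 0.59)]
scene opening_b [(array([ 0.4646, -0.1492,  0.0498]), 0.95), (array([ 0.5627,  0.5098, -0.0016]), 0.66)]
scene basket [(array([0.7601, 0.0086, 0.001 ]),
[... 587 characters left out ...]
e box_a [(array([ 0.5562,  0.1527, -0.0033]), 0.88), (array([ 0.4662, -0.1479,  0.0002]), 0.61)]
side box_b [(array([ 0.5562,  0.1527, -0.0033]), 0.88), (array([ 0.4662, -0.1479,  0.0002]), 0.61)]
side opening_b [(array([ 0.462 , -0.1523,  0.0506]), 0.86), (array([0.5568, 0.1574, 0.06  ]), 0.48)]
side basket [(array([ 0.7623,  0.0146, -0.0002]), 0.73), (array([ 0.4652, -0.1475, -0.0022]), 0.55), (array([0.5592, 0.1578, 0.0613]), 0.53)]
side bin [(array([ 0.5563,  0.5096, -0.0034]), 0.79), (array([ 0.4978, -0.0044, -0.0033]), 0.63)]
side screwdriver [(array([ 0.5006,  0.0011, -0.0016]), 0.58)]
side bottle [(array([ 0.5857, -0.4861, -0.0011]), 0.83), (array([ 0.5018,  0.0016, -0.0019]), 0.63)]
```

View pics/a.png

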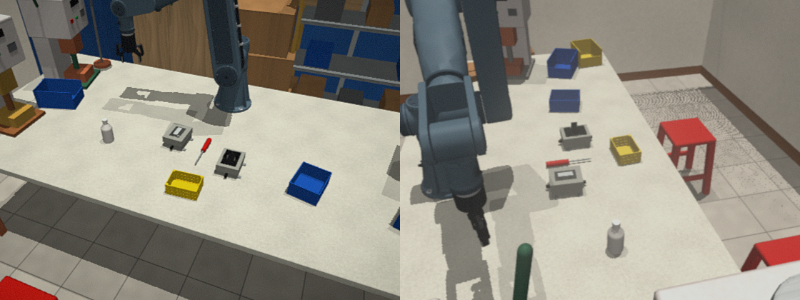

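Run:
```python
from h import *
np.set_printoptions(precision=4,suppress=True)
print(T_tool()); p=ctrl.camera_params("wrist"); print(p["mtx"],p["hand_eye"])
```

```text
[[ 0.      0.3239 -0.9461  0.1862]
 [ 0.     -0.9461 -0.3239 -0.544 ]
 [-1.     -0.     -0.      0.2313]
 [ 0.      0.      0.      1.    ]]
[[337.2931   0.     274.8522]
 [  0.     337.2931 209.499 ]
 [  0.       0.       1.    ]] [[ 0.0008 -0.3139  0.9495 -0.1421]
 [ 1.      0.0001 -0.0008  0.0012]
 [ 0.0001  0.9495  0.3139 -0.081 ]
 [ 0.      0.      0.      1.    ]]
```

>>> carry_out:
  motion: [6.3,0,0,0,0,0,-1,6.3,0,0,0,0,0,-1,6.3,0,0,0,0,0,-1,0,0,0,0,-0.04,-0.028,-1,0,0,0,0,-0.04,-0.028,-1,0,0,0,0,-0.04,-0.028,-1,0,0,0,0,-0.04,-0.028,-1,0,0,0,0,-0.04,-0.028,-1,0,0,0,0,-0.04,-0.028,-1,0,0,0,0,-0.04,-0.028,-1]

```text
time_s: 2.1
eef_pos: [0.3885, -0.2647, 0.2311]
eef_rot: [-0.008, 0.708, -0.011, -0.707]
wrist_force: [0.7, -0.8, -0.2]
opening: 0.998
```

>>> carry_out:
  motion: [0,0,0,0,-0.04,-0.028,-1,0,0,0,0,-0.04,-0.028,-1,0,0,0,0,-0.04,-0.028,-1,0,0,0,0,0,0,-1,0,0,0,0,0,0,-1]

```text
time_s: 2.6
eef_pos: [0.48, -0.1376, 0.2321]
eef_rot: [-0.004, 0.709, -0.008, -0.705]
wrist_force: [-0.6, -0.2, -0.1]
opening: 0.997
```

Run:
```python
from h import *
np.set_printoptions(precision=4,suppress=True)
im,K,P=look("wrist","b1.png")
print(T_tool()[:3,1], ctrl.get_obs()["eef_pos"])
for t in ["opening_b","box_b"]:
    print(t,[(W(P,d["point"]).round(4),round(d["conf"],2)) for d in ctrl.landmark_of("wrist",t)[:3]])
```

```text
[-0.0184 -0.9998  0.0043] [ 0.4798 -0.1379  0.2321]
opening_b [(array([ 0.4659, -0.149 ,  0.05  ]), 0.87)]
box_b [(array([ 0.4633, -0.1476, -0.0032]), 0.69)]
```

View pics/b1.png

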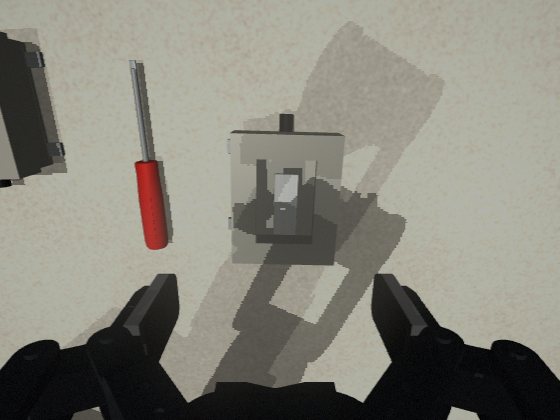

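Run:
```python
from h import *
im=cv2.imread("pics/b1.png")
g=im[120:270,222:352]; g=cv2.convertScaleAbs(g,alpha=1.6,beta=10)
g=cv2.resize(g,None,fx=4,fy=4,interpolation=cv2.INTER_CUBIC)
for i in range(0,130,10): cv2.putText(g,str(222+i),(i*4,8),0,.3,(0,0,255)); cv2.line(g,(i*4,0),(i*4,g.shape[0]),(0,0,255),1) if i%20==8 else 0
for j in range(0,150,10): cv2.putText(g,str(120+j),(0,j*4+4),0,.3,(0,255,0))
for j in range(0,150,20): cv2.line(g,(0,j*4),(520,j*4),(0,255,0),1)
cv2.imwrite("pics/b2.png",g)
```

```text
(no output)
```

View pics/b2.png

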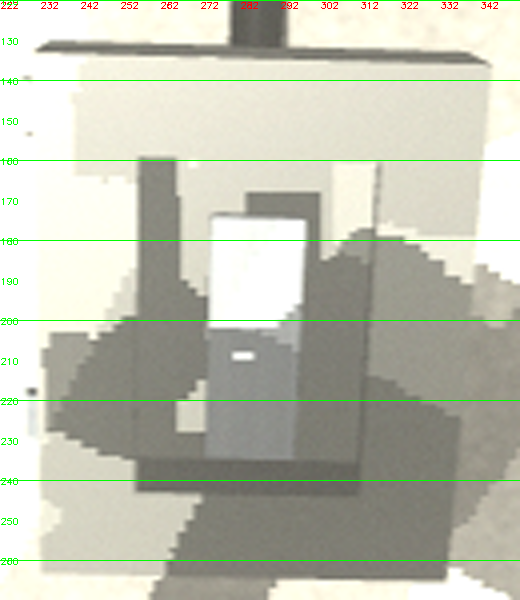

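```bash
cat >> h.py <<'E'
from scipy.optimize import least_squares
def fit(K,P,obj,px,p0,fz=None):
    "obj: Nx3 in body frame, pose x,y,z,yaw"
    Ci=np.linalg.inv(np.array(P)); obj=np.array(obj,float); px=np.array(px,float)
    def f(p):
        w=R.from_euler("z",p[3]).apply(obj)+[p[0],p[1],p[2] if fz is None else fz]
        c=w@Ci[:3,:3].T+Ci[:3,3]; u=c@np.array(K).T; return (u[:,:2]/u[:,2:]-px).ravel()
    s=least_squares(f,p0,loss="soft_l1"); return s.x,f(s.x).reshape(-1,2)
E
python3 - <<'E'
from h import *
np.set_printoptions(precision=4,suppress=True)
p=ctrl.camera_params("wrist"); K=p["mtx"]; P=T_tool()@p["hand_eye"]
q=lambda a,b:[(a,b,0),(a,-b,0),(-a,-b,0),(-a,b,0)]
px=[(231,133),(344.5,136),(333.5,264.5),(232.5,263.5),(256.5,159.5),(317,161),(311.5,243),(256,243)]
o=q(.065,.052)+q(.042,.028)
for fz in [None,.055,.06,.065,.07]:
    x,r=fit(K,P,o,px,[.463,-.15,.06,0],fz); print(fz,x,abs(r).mean()); 
    if fz is None: print(r)
E
```

```text
None [ 0.4644 -0.1508  0.0621 -0.0451] 0.29685642697120507
[[-0.631   0.4682]
 [ 0.2085  0.1866]
 [ 0.1445  0.2094]
 [ 0.0297 -0.7716]
 [ 0.1529 -0.1555]
 [-0.1722 -0.2741]
 [ 0.1515  0.6981]
 [ 0.0677 -0.428 ]]
0.055 [ 0.4626 -0.151   0.06   -0.0457] 1.0161402096622503
0.06 [ 0.4639 -0.1509  0.06   -0.0455] 0.3767284337657557
0.065 [ 0.4651 -0.1507  0.0619 -0.0449] 0.45266170623928126
0.07 [ 0.4662 -0.1505  0.0329 -0.0464] 1.196628562023161
```

>>> carry_out:
  motion: [0,0,0,0,-0.038,-0.011,-1,0,0,0,0,-0.038,-0.011,-1,0,0,0,0,-0.038,-0.011,-1,0,0,0,0,-0.038,-0.011,-1,0,0,0,0,-0.038,-0.011,-1,0,0,0,0,-0.038,-0.011,-1,0,0,0,0,-0.038,-0.011,-1,0,0,0,0,-0.034,-0.011,-1,0,0,0,0,0,0,-1,0,0,0,0,0,0,-1]

```text
time_s: 3.75
eef_pos: [0.581, 0.148, 0.2307]
eef_rot: [-0.016, 0.709, -0.023, -0.705]
wrist_force: [-0.0, -1.0, -0.3]
opening: 0.995
```

Run:
```python
from h import *
np.set_printoptions(precision=4,suppress=True)
im,K,P=look("wrist","c1.png")
print(T_tool(), P)
for t in ["cover","tab_l","tab_r","box_a"]:
    print(t,[(W(P,d["point"]).round(4),round(d["conf"],2)) for d in ctrl.landmark_of("wrist",t)[:3]])
c=im[105:285,200:370]; g=cv2.resize(cv2.convertScaleAbs(c,alpha=2.2,beta=20),None,fx=3.3,fy=3.3,interpolation=cv2.INTER_CUBIC)
for i in range(0,170,20): cv2.putText(g,str(200+i),(int(i*3.3),8),0,.3,(0,0,255)); cv2.line(g,(int(i*3.3),0),(int(i*3.3),600),(0,0,255),1)
for j in range(0,180,20): cv2.putText(g,str(105+j),(0,int(j*3.3)+4),0,.3,(0,255,0)); cv2.line(g,(0,int(j*3.3)),(600,int(j*3.3)),(0,255,0),1)
cv2.imwrite("pics/c2.png",g)
```

```text
[[ 0.0064 -0.0561 -0.9984  0.581 ]
 [-0.0087 -0.9984  0.0561  0.1478]
 [-0.9999  0.0084 -0.0069  0.2308]
 [ 0.      0.      0.      1.    ]] [[-0.0556 -0.9499 -0.3077  0.6613]
 [-0.9984  0.0552  0.0098  0.1436]
 [ 0.0077  0.3078 -0.9514  0.3733]
 [ 0.      0.      0.      1.    ]]
cover [(array([0.5581, 0.1556, 0.0648]), 0.63)]
tab_l [(array([0.5562, 0.1848, 0.0823]), 0.88), (array([0.5572, 0.1289, 0.0799]), 0.8)]
tab_r [(array([0.5562, 0.1848, 0.0823]), 0.88), (array([0.5572, 0.1289, 0.0799]), 0.8)]
box_a [(array([ 0.4641, -0.1479, -0.0042]), 0.56)]
```

View pics/c2.png

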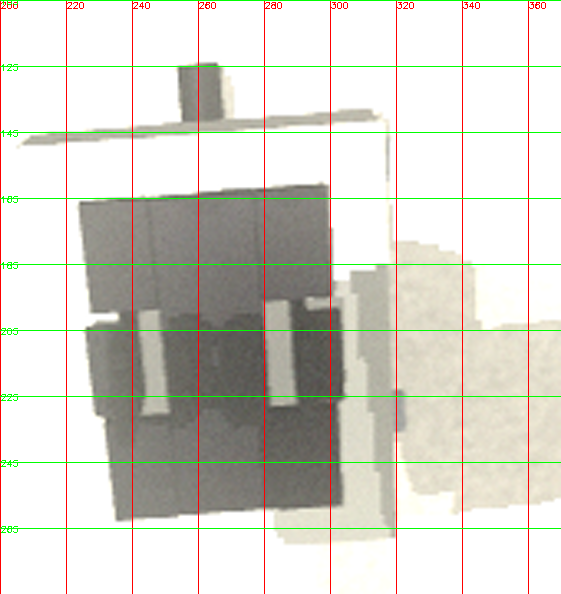

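Run:
```python
from h import *
np.set_printoptions(precision=1,suppress=True)
p=ctrl.camera_params("wrist"); K=p["mtx"]; P=T_tool()@p["hand_eye"]
o=[(.049,.035,.005),(.049,-.035,.005),(-.049,-.035,.005),(-.049,.035,.005)]
px=[(224,166),(299,160.5),(303.5,258),(235.5,262)]
x,r=fit(K,P,o,px,[.557,.156,.0615,0]); print(x.round(4),r)
x,r=fit(K,P,o,px,[.557,.156,.0615,0],.0615); print(x.round(4),r)
def proj(q):
    w=R.from_euler("z",x[3]).apply(q)+[x[0],x[1],.0615]; Ci=np.linalg.inv(P); c=w@Ci[:3,:3].T+Ci[:3,3]; u=c@K.T; return u[:,:2]/u[:,2:]
for z in (.008,.034):
  for y in (.027,.023,-.023,-.027,.037,-.037): print(z,y,proj([(.014,y,z),(-.014,y,z)]).ravel())
im=cv2.imread("pics/c1.png"); cv2.imwrite("pics/c3.png",cv2.resize(cv2.convertScaleAbs(im[100:280,200:340],alpha=4,beta=0),None,fx=4.2,fy=3.3))
```

```text
[0.6 0.2 0.1 0. ] [[-0.3  0.2]
 [ 0.4  0.4]
 [ 0.5 -0.7]
 [-0.6 -0.1]]
[0.6 0.2 0.1 0. ] [[-0.5  0. ]
 [ 0.6  0.2]
 [ 0.6 -0.4]
 [-0.8  0.2]]
0.008 0.027 [235.8 202.8 238.8 230.4]
0.008 0.023 [240.  202.5 243.  230.2]
0.008 -0.023 [288.8 199.1 290.5 227. ]
0.008 -0.027 [293.1 198.9 294.6 226.7]
0.008 0.037 [225.2 203.5 228.5 231.1]
0.008 -0.037 [303.7 198.1 305.  226. ]
0.034 0.027 [232.7 211.4 236.1 241.1]
0.034 0.023 [237.3 211.1 240.5 240.8]
0.034 -0.023 [290.2 207.5 292.  237.4]
0.034 -0.027 [294.8 207.2 296.4 237.1]
0.034 0.037 [221.3 212.2 224.9 241.8]
0.034 -0.037 [306.4 206.4 307.6 236.3]
```

View pics/c1.png

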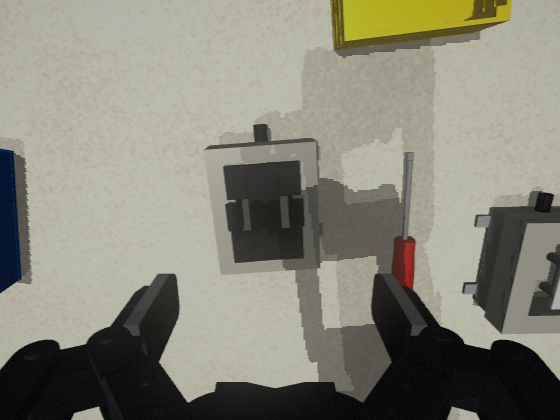

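Run:
```python
from h import *
np.set_printoptions(precision=4,suppress=True)
p=ctrl.camera_params("wrist"); K=p["mtx"]; P=T_tool()@p["hand_eye"]
o=[(.049,.035,.005),(.049,-.035,.005),(-.049,-.035,.005),(-.049,.035,.005)]
px=[(224,166),(299,160.5),(303.5,258),(235.5,262)]
for z in (None,.0615): print(fit(K,P,o,px,[.557,.156,.0615,0],z)[0])
q=lambda a,b,z:[(a,b,z),(a,-b,z),(-a,-b,z)]
print(fit(K,P,q(.065,.052,0),[(205.5,149),(317,139.5),(319.5,268)],[.557,.156,.06,0],.06))
x=fit(K,P,o,px,[.557,.156,.0615,0],.0615)[0]
T=T_tool(); d=np.array([x[0],x[1],.0615])-T[:3,3]; print("tool-frame vec to cover origin",T[:3,:3].T@d)
```

```text
[0.5576 0.1558 0.0599 0.0126]
[0.558  0.1558 0.0615 0.0124]
(array([0.5583, 0.1557, 0.6239, 0.0067]), array([[-1.0451, -0.761 ],
       [ 0.1744,  1.4015],
       [ 0.7895, -0.182 ]]))
tool-frame vec to cover origin [ 0.1694 -0.0081  0.0245]
```

```bash
cat >> h.py <<'E'
def goto(x,y,z,yaw):
    T=T_tool(); Rd=np.array([[0,np.sin(yaw),-np.cos(yaw)],[0,-np.cos(yaw),-np.sin(yaw)],[-1,0,0]])
    o=ctrl.get_obs()
    print("rotvec deg",np.degrees(R.from_matrix(T[:3,:3].T@Rd).as_rotvec()).round(2),"shift mm now",(1e3*T[:3,:3].T@(np.array([x,y,z])-T[:3,3])).round(1),
      "shift mm after turn",(1e3*Rd.T@(np.array([x,y,z])-T[:3,3])).round(1),"F",o["wrist_force"].round(1),"mm",round(o["opening"]*85,2),"t",o["time_s"],"pos",o["eef_pos"].round(4))
E
python3 -c "
from h import *
goto(.558,.1558,.12,.011)"
```

```text
rotvec deg [-3.87 -0.41 -0.48] shift mm now [110.9  -7.7  24.1] shift mm after turn [111.2  -8.4  22.7] F [0.1 0.8 0.5] mm 85.02 t 4.0 pos [0.5808 0.1477 0.2312]
```

>>> carry_out:
  motion: [-3.9,-0.4,-0.5,0,0,0,-1,0,0,0,0.03,-0.004,0.011,-1,0,0,0,0.04,-0.004,0.011,-1,0,0,0,0.04,0,0,-0.4,0,0,0,0,0,0,-0.4,0,0,0,0,0,0,-0.4]

```text
time_s: 4.6
eef_pos: [0.5607, 0.1503, 0.1228]
eef_rot: [0.002, 0.71, 0.002, -0.704]
wrist_force: [-0.3, -0.1, 0.4]
opening: 0.701
```

```bash
python3 -c "
from h import *
im,K,P=look('wrist','d1.png')
goto(.558,.1558,.07,.011)
for t in ['cover','tab_l']: print([(W(P,d['point']).round(4),round(d['conf'],2)) for d in ctrl.landmark_of('wrist',t)[:2]])"
```

```text
rotvec deg [-0.26 -0.4   0.02] shift mm now [52.7 -5.5  2.7] shift mm after turn [52.7 -5.6  2.4] F [-0.3 -0.2 -0.2] mm 59.47 t 4.65 pos [0.5604 0.1503 0.1227]
[(array([0.5582, 0.1561, 0.0634]), 0.77)]
[(array([0.5586, 0.184 , 0.0787]), 0.74), (array([0.5575, 0.1302, 0.0804]), 0.64)]
```

View pics/d1.png

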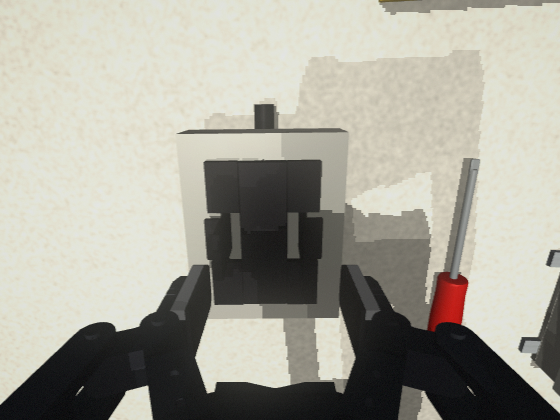

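>>> carry_out:
  motion: [-0.3,-0.4,0,0.005,-0.0055,0.0025,-0.5,0,0,0,0,0,0,-0.5,0,0,0,0,0,0,-0.5]

```text
time_s: 5.05
eef_pos: [0.5619, 0.1568, 0.1229]
eef_rot: [0.004, 0.711, 0.005, -0.704]
wrist_force: [-0.4, 0.0, -0.2]
opening: 0.749
```

```bash
python3 -c "
from h import *
goto(.558,.1559,.07,.011)"
```

```text
rotvec deg [ 0.08 -0.56  0.06] shift mm now [52.9  0.9  4.4] shift mm after turn [52.9  0.8  3.9] F [-0.4  0.  -0.2] mm 63.7 t 5.05 pos [0.5619 0.1568 0.1229]
```

>>> carry_out:
  motion: [0,-0.5,0,0.01,0.001,0.004,-0.5,0,0,0,0.01,0,0.001,-0.5]

```text
time_s: 5.25
eef_pos: [0.5585, 0.156, 0.1041]
eef_rot: [0.004, 0.709, 0.005, -0.705]
wrist_force: [0.2, 0.5, 0.0]
opening: 0.752
```

```bash
python3 -c "
from h import *
goto(.558,.1559,.07,.011)"
```

```text
rotvec deg [ 0.11 -0.29  0.07] shift mm now [34.1  0.2  0.7] shift mm after turn [34.1  0.1  0.5] F [0.2 0.5 0. ] mm 63.9 t 5.25 pos [0.5585 0.156  0.1041]
```

Well aligned; descend to TCP z ≈ 0.072.

>>> carry_out:
  motion: [0,-0.3,0,0.01,0,0.0005,-0.5,0,0,0,0.01,0,0,-0.5,0,0,0,0.008,0,0,-0.5,0,0,0,0.002,0,0,-0.45,0,0,0,0.002,0,0,-0.4]

```text
time_s: 5.75
eef_pos: [0.5553, 0.1557, 0.0656]
eef_rot: [-0.004, -0.705, -0.005, 0.71]
wrist_force: [-0.4, 0.3, 0.8]
opening: 0.699
```

```bash
python3 -c "
from h import *
goto(.558,.1559,.07,.011)"
```

```text
rotvec deg [0.1  0.39 0.05] shift mm now [-4.4 -0.2 -2.6] shift mm after turn [-4.4 -0.2 -2.7] F [-0.4  0.3  0.8] mm 59.41 t 5.75 pos [0.5553 0.1557 0.0656]
```

>>> carry_out:
  motion: [0,0.3,0,-0.003,0,-0.002,-0.4,0,0,0,0,0,0,-0.4,0,0,0,0,0,0,-0.4]

```text
time_s: 6.05
eef_pos: [0.5579, 0.1557, 0.0691]
eef_rot: [-0.004, -0.707, -0.005, 0.707]
wrist_force: [0.8, -0.9, -0.9]
opening: 0.7
```

```bash
python3 -c "
from h import *
goto(.558,.1559,.07,.011)"
```

```text
rotvec deg [0.1  0.04 0.05] shift mm now [-0.9 -0.2 -0.1] shift mm after turn [-0.9 -0.2 -0.1] F [ 0.8 -0.9 -0.9] mm 59.48 t 6.05 pos [0.5579 0.1557 0.0691]
```

>>> carry_out:
  motion: [0,0,0,-0.001,0,0,-0.3,0,0,0,0,0,0,-0.24,0,0,0,0,0,0,-0.24]

```text
time_s: 6.35
eef_pos: [0.558, 0.157, 0.0708]
eef_rot: [0.004, 0.707, 0.006, -0.707]
wrist_force: [-0.1, 0.6, -2.7]
opening: 0.621
```

```bash
python3 -c "
from h import *
goto(.558,.1559,.07,.011)"
```

```text
rotvec deg [ 0.13 -0.02  0.15] shift mm now [ 0.8  1.2 -0. ] shift mm after turn [ 0.8  1.1 -0. ] F [-0.1  0.6 -2.7] mm 52.79 t 6.35 pos [0.558  0.157  0.0708]
```

>>> carry_out:
  motion: [0,0,0,0,0,0,-0.18,0,0,0,0,0,0,-0.18,0,0,0,0,0,0,-0.18]

```text
time_s: 6.65
eef_pos: [0.558, 0.1571, 0.0712]
eef_rot: [0.004, 0.707, 0.006, -0.707]
wrist_force: [0.5, 2.6, -0.6]
opening: 0.593
```

```bash
python3 -c "
from h import *
goto(.558,.1559,.07,.011)"
```

```text
rotvec deg [ 0.14 -0.04  0.14] shift mm now [1.2 1.2 0. ] shift mm after turn [1.2 1.2 0. ] F [ 0.5  2.6 -0.6] mm 50.39 t 6.65 pos [0.558  0.1571 0.0712]
```

>>> carry_out:
  motion: [0,0,0,0.0015,0.001,0,-0.12,0,0,0,0,0,0,-0.12,0,0,0,0,0,0,-0.06,0,0,0,0,0,0,-0.06]

```text
time_s: 7.05
eef_pos: [0.5587, 0.1562, 0.0714]
eef_rot: [0.004, 0.708, 0.006, -0.706]
wrist_force: [-0.8, 0.8, 1.3]
opening: 0.532
```

```bash
python3 -c "
from h import *
goto(.558,.1559,.07,.011)"
```

```text
rotvec deg [ 0.13 -0.1   0.17] shift mm now [1.4 0.3 0.7] shift mm after turn [1.4 0.3 0.7] F [-0.8  0.8  1.3] mm 45.19 t 7.05 pos [0.5587 0.1562 0.0714]
```

>>> carry_out:
  motion: [0,0,0,0,0,0,0,0,0,0,0,0,0,0,0,0,0,0,0,0,0]

```text
time_s: 7.35
eef_pos: [0.5587, 0.1566, 0.073]
eef_rot: [0.003, 0.708, 0.006, -0.706]
wrist_force: [-3.8, 1.9, 6.1]
opening: 0.501
```

```bash
python3 -c "
from h import *
goto(.558,.1559,.07,.011)"
```

```text
rotvec deg [ 0.14 -0.1   0.2 ] shift mm now [2.9 0.7 0.7] shift mm after turn [3.  0.7 0.7] F [-3.8  1.9  6.1] mm 42.56 t 7.35 pos [0.5587 0.1566 0.073 ]
```

>>> carry_out:
  motion: [0,0,0,0,0,0,0.03,0,0,0,-0.001,0,0,0.04,0,0,0,-0.002,0,0,0.04,0,0,0,-0.002,0,0,0.04]

```text
time_s: 7.75
eef_pos: [0.5587, 0.1563, 0.0787]
eef_rot: [0.004, 0.708, 0.006, -0.706]
wrist_force: [0.1, -0.9, -1.7]
opening: 0.481
```

```bash
python3 -c "
from h import *
goto(.558,.1559,.07,.011)"
```

```text
rotvec deg [ 0.15 -0.1   0.16] shift mm now [8.7 0.4 0.7] shift mm after turn [8.7 0.4 0.7] F [ 0.1 -0.9 -1.7] mm 40.88 t 7.75 pos [0.5587 0.1563 0.0787]
```

>>> carry_out:
  motion: [0,0,0,-0.003,0,0,0.04,0,0,0,-0.005,0,0,0.04,0,0,0,-0.01,0,0,0.04,0,0,0,-0.015,0,0,0.04,0,0,0,-0.02,0,0,0.04,0,0,0,-0.015,0,0,0.04,0,0,0,-0.005,0,0,0.04,0,0,0,0,0,0,0.04,0,0,0,0,0,0,0.04]

```text
time_s: 8.65
eef_pos: [0.559, 0.1549, 0.1582]
eef_rot: [0.004, 0.708, 0.005, -0.706]
wrist_force: [0.9, -0.4, -1.5]
opening: 0.484
```

```bash
python3 -c "
from h import *
im,K,P=look('wrist','e1.png'); look('side','e2.png')
cv2.imwrite('pics/e3.png',np.vstack([im[60:420],cv2.resize(cv2.imread('pics/e2.png')[120:270,80:380],(560,240))]))
goto(.4644,-.1508,.15,-.045)"
```

```text
rotvec deg [ 3.32 -0.13  0.07] shift mm now [  7.  304.5  98.2] shift mm after turn [  7.6 309.7  80.4] F [-0.   0.4 -2.4] mm 40.94 t 8.75 pos [0.5587 0.1549 0.1576]
```

View pics/e3.png

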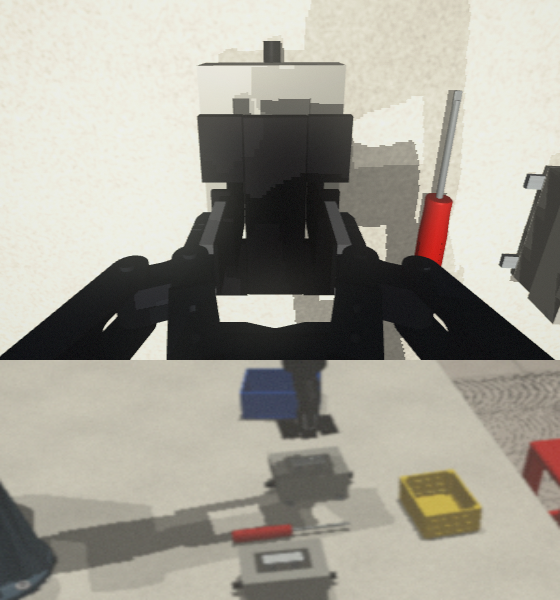

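Run:
```python
from h import *
p=ctrl.camera_params("wrist"); K=p["mtx"]; H=np.array(p["hand_eye"])
# virtual frame: tool axes with yaw 0: world-like x=-tz,y=-ty,z=-tx
A=np.eye(4); A[:3,:3]=np.array([[0,0,-1],[0,-1,0],[-1,0,0]])
P=A@H
o=[(.049,.035,.005),(.049,-.035,.005)]
px=[(198,176),(352.5,176)]
for z in (-.006,-.009,-.012): print(fit(K,P,o,px,[0,0,-.01,0],z))
print(fit(K,P,o,px,[0,0,-.01,0]))
```

```text
(array([ 0.00024063, -0.00114733, -0.00886756,  0.00010093]), array([[-3.68251235,  0.07423544],
       [ 3.63292777,  0.07443349]]))
(array([-0.00042956, -0.00115684, -0.01233351,  0.00010108]), array([[-2.00111035,  0.0673708 ],
       [ 1.9919173 ,  0.06753917]]))
(array([-0.0010845 , -0.00115958, -0.00884245,  0.00010127]), array([[-0.40480472,  0.02761496],
       [ 0.40437861,  0.02773275]]))
(array([-0.0012477 , -0.00115991, -0.01278466,  0.00010196]), array([[ 2.84217094e-14, -2.84217094e-14],
       [ 0.00000000e+00, -2.84217094e-14]]))
```

>>> carry_out:
  motion: [3.4,-0.1,0,0,0,0,0.04,0,0,0,0,0.02,0.005,0.04,0,0,0,0,0.035,0.009,0.04,0,0,0,0,0.04,0.011,0.04,0,0,0,0,0.04,0.011,0.04,0,0,0,0,0.04,0.011,0.04,0,0,0,0,0.04,0.011,0.04,0,0,0,0,0.035,0.009,0.04,0,0,0,0,0.025,0.005,0.04,0,0,0,0,0.01,0.003,0.04]

```text
time_s: 9.75
eef_pos: [0.4624, -0.133, 0.1491]
eef_rot: [0.017, -0.703, 0.014, 0.711]
wrist_force: [-0.3, 0.6, -1.3]
opening: 0.482
```

```bash
python3 -c "
from h import *
goto(.4654,-.1499,.11,-.045)"
```

```text
rotvec deg [0.08 0.71 0.22] shift mm now [39.  16.9 -4.3] shift mm after turn [39.1 16.7 -3.8] F [-0.3  0.6 -1.3] mm 40.97 t 9.75 pos [ 0.4624 -0.133   0.1491]
```

>>> carry_out:
  motion: [0,0.7,0.2,0.01,0.008,-0.004,0.04,0,0,0,0.01,0.006,0,0.04,0,0,0,0.007,0.002,0,0.04,0,0,0,0,0,0,0.04,0,0,0,0,0,0,0.04]

```text
time_s: 10.25
eef_pos: [0.464, -0.1486, 0.1186]
eef_rot: [0.017, -0.705, 0.015, 0.708]
wrist_force: [0.4, 0.3, -1.4]
opening: 0.481
```

```bash
python3 -c "
from h import *
goto(.4654,-.1499,.10,-.045)"
```

```text
rotvec deg [-0.02  0.24  0.21] shift mm now [18.6  1.3 -1.6] shift mm after turn [18.6  1.2 -1.5] F [ 0.4  0.3 -1.4] mm 40.92 t 10.25 pos [ 0.464  -0.1486  0.1186]
```

>>> carry_out:
  motion: [0,0.2,0.2,0.005,0.001,-0.0015,0.04,0,0,0,0.005,0,0,0.04,0,0,0,0.003,0,0,0.04,0,0,0,0,0,0,0.04]

```text
time_s: 10.65
eef_pos: [0.4662, -0.1483, 0.105]
eef_rot: [-0.015, 0.707, -0.015, -0.707]
wrist_force: [-0.1, 0.9, -1.8]
opening: 0.478
```

```bash
python3 -c "
from h import *
goto(.4654,-.1499,.085,-.045)
im,K,P=look('wrist','f1.png')
g=cv2.resize(im[40:400,130:430],None,fx=2,fy=1.65)
cv2.imwrite('pics/f2.png',cv2.convertScaleAbs(g,alpha=2,beta=15))"
```

```text
rotvec deg [ 0.13 -0.01 -0.01] shift mm now [20.   1.6  0.7] shift mm after turn [20.   1.6  0.7] F [-0.1  0.9 -1.8] mm 40.63 t 10.65 pos [ 0.4662 -0.1483  0.105 ]
```

View pics/f2.png

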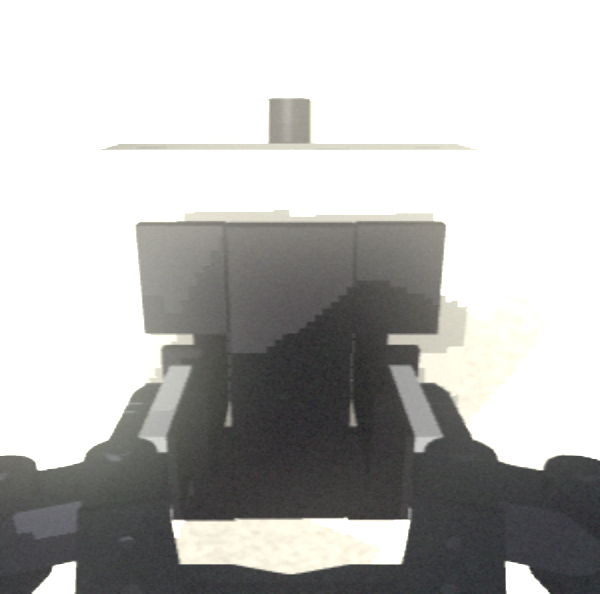

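```bash
python3 -c "
from h import *
im=cv2.imread('pics/f1.png')[110:200,170:380]
g=cv2.createCLAHE(4,(4,4)).apply(cv2.cvtColor(im,cv2.COLOR_BGR2GRAY))
g=cv2.cvtColor(cv2.resize(g,None,fx=3.8,fy=6,interpolation=cv2.INTER_CUBIC),cv2.COLOR_GRAY2BGR)
for i in range(0,210,10): cv2.putText(g,str(170+i),(int(i*3.8),8),0,.3,(0,0,255)); cv2.line(g,(int(i*3.8),0),(int(i*3.8),14 if i%20 else 540),(0,0,255),1)
for j in range(0,90,10): cv2.putText(g,str(110+j),(0,j*6+4),0,.3,(0,255,0))
cv2.imwrite('pics/f3.png',g)"
```

```text
(no output)
```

View pics/f3.png

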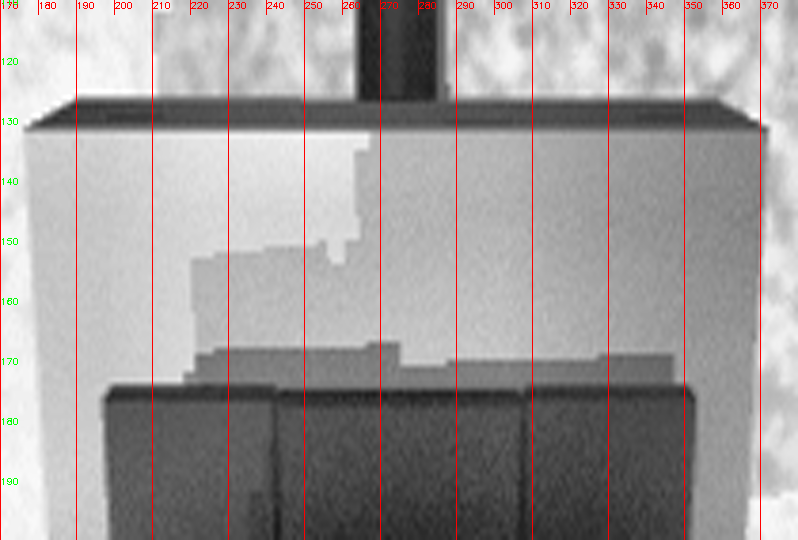

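Run:
```python
from h import *
np.set_printoptions(precision=4,suppress=True)
p=ctrl.camera_params("wrist"); K=p["mtx"]; H=np.array(p["hand_eye"])
A=np.eye(4); A[:3,:3]=np.array([[0,0,-1],[0,-1,0],[-1,0,0]]); P=A@H
fr=lambda u,v: np.array([u,v])
# corners exact; edge points: x in body unknown -> iterate by own residual in u only
Ci=np.linalg.inv(P)
def proj(p,o):
    w=R.from_euler("z",p[3]).apply(o)+p[:3]; c=w@Ci[:3,:3].T+Ci[:3,3]; u=c@K.T; return u[:,:2]/u[:,2:]
def res(p):
    c=proj(p,[(.065,.052,0),(.065,-.052,0)])-[(176.5,131),(371,131)]
    out=list(c.ravel())
    for s,u,v in ((.052,182.5,198),(-.052,367,198)):
        a,b=proj(p,[(.065,s,0),(-.065,s,0)]); t=(v-a[1])/(b[1]-a[1]); out.append(a[0]+t*(b[0]-a[0])-u)
    return np.array(out)
s=least_squares(res,[0,0,-.05,0]); print("box in tool",s.x,s.fun)
b=s.x
c=fit(K,P,[(.049,.035,.005),(.049,-.035,.005)],[(197.5,175),(353,175.5)],[0,0,-.01,0])[0]; print("cover in tool",c)
print("diff box-cover",b-c)
```

```text
box in tool [-0.0003 -0.0007 -0.0415  0.0024] [-0.0713  0.2826  0.8579 -0.2019  0.0766 -0.9146]
cover in tool [-0.0007 -0.001  -0.0119 -0.0032]
diff box-cover [ 0.0003  0.0003 -0.0295  0.0056]
```

>>> carry_out:
  motion: [0,0,0,0.005,0,0,0.04,0,0,0,0.005,0,0,0.04,0,0,0,0.002,0,0,0.04,0,0,0,0,0,0,0.04]

```text
time_s: 11.1
eef_pos: [0.4665, -0.1486, 0.0925]
eef_rot: [-0.015, 0.707, -0.015, -0.707]
wrist_force: [-0.4, 0.4, -2.0]
opening: 0.482
```

```bash
python3 -c "
from h import *
goto(.4663,-.1486,.085,-.045)"
```

```text
rotvec deg [ 0.12 -0.06 -0.03] shift mm now [7.5 0.  0.2] shift mm after turn [7.5 0.  0.2] F [-0.4  0.4 -2. ] mm 40.94 t 11.1 pos [ 0.4665 -0.1486  0.0925]
```

>>> carry_out:
  motion: [0,0,0,0.002,0,0,0.04,0,0,0,0.002,0,0,0.04,0,0,0,0.001,0,0,0.04]

```text
time_s: 11.4
eef_pos: [0.4666, -0.1487, 0.0873]
eef_rot: [-0.015, 0.707, -0.015, -0.707]
wrist_force: [-1.2, 0.7, -1.2]
opening: 0.481
```

>>> carry_out:
  motion: [0,0,0,0.0015,0,0,0.04,0,0,0,0.001,0,0,0.04]

```text
time_s: 11.6
eef_pos: [0.4667, -0.1488, 0.0846]
eef_rot: [-0.015, 0.707, -0.016, -0.706]
wrist_force: [0.1, -0.5, -1.7]
opening: 0.484
```

>>> carry_out:
  motion: [0,0,0,0.001,0,0,0.04,0,0,0,0.001,0,0,0.04]

```text
time_s: 11.8
eef_pos: [0.4668, -0.1489, 0.0825]
eef_rot: [-0.015, 0.708, -0.016, -0.706]
wrist_force: [-0.1, 0.7, -2.5]
opening: 0.483
```

>>> carry_out:
  motion: [0,0,0,0.001,0,0,0.04,0,0,0,0.001,0,0,0.04]

```text
time_s: 12.0
eef_pos: [0.4668, -0.149, 0.0808]
eef_rot: [-0.015, 0.707, -0.016, -0.706]
wrist_force: [-2.8, -0.2, 3.1]
opening: 0.487
```

>>> carry_out:
  motion: [0,0,0,0.001,0,0,0.04,0,0,0,0.001,0,0,0.04]

```text
time_s: 12.2
eef_pos: [0.4669, -0.1492, 0.0794]
eef_rot: [-0.015, 0.707, -0.016, -0.706]
wrist_force: [-4.3, 0.5, 5.8]
opening: 0.483
```

>>> carry_out:
  motion: [0,0,0,0.001,0,0,0.04,0,0,0,0.001,0,0,0.04]

```text
time_s: 12.4
eef_pos: [0.4669, -0.1492, 0.078]
eef_rot: [-0.015, 0.707, -0.016, -0.707]
wrist_force: [-3.2, 0.8, 7.0]
opening: 0.477
```

>>> carry_out:
  motion: [0,0,0,0.001,0,0.0008,0.04,0,0,0,0.001,0,0.0004,0.04]

```text
time_s: 12.6
eef_pos: [0.4669, -0.1496, 0.0772]
eef_rot: [-0.014, 0.708, -0.016, -0.706]
wrist_force: [-3.9, 1.4, 7.6]
opening: 0.484
```

>>> carry_out:
  motion: [0,0,0,0.0012,0,0,0.04,0,0,0,0.0012,0,0,0.04]

```text
time_s: 12.8
eef_pos: [0.467, -0.1495, 0.0759]
eef_rot: [-0.014, 0.708, -0.016, -0.706]
wrist_force: [-4.6, 1.5, 8.4]
opening: 0.483
```

```bash
python3 -c "
from h import *
goto(.4663,-.1486,.074,-.045)"
```

```text
rotvec deg [ 0.14 -0.21 -0.13] shift mm now [ 1.9 -0.9  0.7] shift mm after turn [ 1.9 -0.9  0.7] F [-4.6  1.5  8.4] mm 41.07 t 12.8 pos [ 0.467  -0.1495  0.0759]
```

>>> carry_out:
  motion: [0,-0.1,-0.1,0.0012,-0.0003,0.0005,0.04,0,0,0,0.0012,0,0.0005,0.04]

```text
time_s: 13.0
eef_pos: [0.4669, -0.1496, 0.0751]
eef_rot: [-0.015, 0.708, -0.015, -0.706]
wrist_force: [-3.1, 2.1, 10.2]
opening: 0.485
```

>>> carry_out:
  motion: [0,0,0,0.0012,0,0.0003,0.04,0,0,0,0.0012,0,0.0003,0.04]

```text
time_s: 13.2
eef_pos: [0.467, -0.1497, 0.0748]
eef_rot: [-0.014, 0.709, -0.015, -0.705]
wrist_force: [-5.7, 3.0, 14.7]
opening: 0.482
```

>>> carry_out:
  motion: [0,0,0,0.0012,0,0,0.04,0,0,0,0.0012,0,0,0.04]

```text
time_s: 13.4
eef_pos: [0.4672, -0.1496, 0.0746]
eef_rot: [-0.014, 0.708, -0.015, -0.705]
wrist_force: [-6.2, 2.8, 13.2]
opening: 0.481
```

>>> carry_out:
  motion: [0,0,0,0.0017,0,0.0003,0.04,0,0,0,0.0017,0,0.0003,0.04]

```text
time_s: 13.6
eef_pos: [0.4678, -0.1497, 0.0738]
eef_rot: [-0.014, 0.709, -0.015, -0.705]
wrist_force: [-5.8, 4.6, 14.8]
opening: 0.484
```

>>> carry_out:
  motion: [0,0,0,0.002,0,0.0006,0.04,0,0,0,0.002,0,0.0006,0.04]

```text
time_s: 13.8
eef_pos: [0.4684, -0.1497, 0.0728]
eef_rot: [-0.014, 0.71, -0.015, -0.704]
wrist_force: [-4.3, 4.3, 15.7]
opening: 0.482
```

>>> carry_out:
  motion: [0,-0.4,0,0.0018,0,0.001,0.04,0,0,0,0.0018,0,0.001,0.04]

```text
time_s: 14.0
eef_pos: [0.4686, -0.1498, 0.0724]
eef_rot: [-0.014, 0.709, -0.016, -0.705]
wrist_force: [-3.9, 4.6, 14.4]
opening: 0.485
```

```bash
python3 -c "
from h import *
goto(.4668,-.149,.074,-.045)"
```

```text
rotvec deg [ 0.22 -0.38 -0.15] shift mm now [-1.6 -0.7  1.8] shift mm after turn [-1.6 -0.7  1.8] F [-3.9  4.6 14.4] mm 41.2 t 14.0 pos [ 0.4686 -0.1498  0.0724]
```

```bash
python3 -c "
from h import *
im,K,P=look('wrist','g1.png'); im=im[110:320,170:380]
g=cv2.createCLAHE(4,(4,4)).apply(cv2.cvtColor(im,cv2.COLOR_BGR2GRAY))
g=cv2.cvtColor(cv2.resize(g,None,fx=3.8,fy=2.8,interpolation=cv2.INTER_CUBIC),cv2.COLOR_GRAY2BGR)
for i in range(0,210,10): cv2.putText(g,str(170+i),(int(i*3.8),8),0,.3,(0,0,255)); cv2.line(g,(int(i*3.8),0),(int(i*3.8),14 if i%20 else 590),(0,0,255),1)
for j in range(0,210,10): cv2.putText(g,str(110+j),(0,int(j*2.8)+4),0,.3,(0,255,0))
cv2.imwrite('pics/g2.png',g)"
```

```text
(no output)
```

View pics/g2.png

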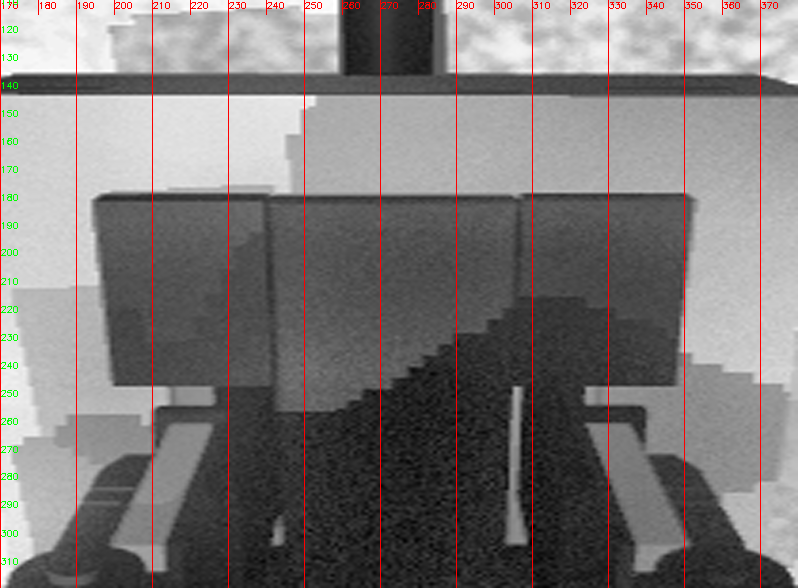

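>>> carry_out:
  motion: [0,-0.3,-0.1,0.002,-0.0008,0.0012,0.04,0,0,0,0.002,-0.0005,0.001,0.04]

```text
time_s: 14.25
eef_pos: [0.4689, -0.1496, 0.0717]
eef_rot: [-0.013, 0.709, -0.016, -0.705]
wrist_force: [-2.9, 1.1, 13.4]
opening: 0.483
```

>>> carry_out:
  motion: [0,-0.2,0,0.002,-0.0005,0.0008,0.04,0,0,0,0.002,-0.0003,0.0005,0.04]

```text
time_s: 14.45
eef_pos: [0.4693, -0.1498, 0.0712]
eef_rot: [-0.012, 0.709, -0.016, -0.705]
wrist_force: [-10.6, 3.0, 24.3]
opening: 0.48
```

```bash
python3 -c "
from h import *
goto(.4668,-.149,.074,-.045)
p=ctrl.camera_params('wrist'); A=np.eye(4); A[:3,:3]=np.array([[0,0,-1],[0,-1,0],[-1,0,0]])
print(fit(p['mtx'],A@np.array(p['hand_eye']),[(.049,.035,.005),(.049,-.035,.005)],[(195,180),(352.3,180)],[0,0,-.01,0])[0])"
```

```text
rotvec deg [ 0.26 -0.33 -0.31] shift mm now [-2.8 -0.6  2.5] shift mm after turn [-2.8 -0.6  2.5] F [-10.6   3.   24.3] mm 40.77 t 14.45 pos [ 0.4693 -0.1498  0.0712]
[-0.00228945 -0.00041141 -0.00956432  0.00011317]
```

>>> carry_out:
  motion: [0,0,0,0.0014,0,0.002,0.04]

```text
time_s: 14.55
eef_pos: [0.4691, -0.1499, 0.0715]
eef_rot: [-0.012, 0.71, -0.017, -0.704]
wrist_force: [2.2, 3.6, 10.3]
opening: 0.482
```

>>> carry_out:
  motion: [0,0,0,0.0014,0,0.002,0.04]

```text
time_s: 14.65
eef_pos: [0.469, -0.1501, 0.0717]
eef_rot: [-0.012, 0.712, -0.017, -0.702]
wrist_force: [0.8, 2.8, 9.0]
opening: 0.482
```

>>> carry_out:
  motion: [0,-0.7,-0.2,0.002,0,0.0012,0.04]

```text
time_s: 14.75
eef_pos: [0.4691, -0.1501, 0.0712]
eef_rot: [-0.013, 0.708, -0.016, -0.705]
wrist_force: [-5.7, 4.2, 20.3]
opening: 0.479
```

>>> carry_out:
  motion: [0,-0.5,-0.2,0.002,0,0.0012,0.04]

```text
time_s: 14.85
eef_pos: [0.469, -0.1501, 0.0711]
eef_rot: [0.015, -0.706, 0.015, 0.708]
wrist_force: [-7.1, 5.9, 23.2]
opening: 0.488
```

```bash
python3 -c "
from h import *
goto(.4668,-.149,.074,-.045)"
```

```text
rotvec deg [ 0.22  0.16 -0.  ] shift mm now [-2.9 -1.   2.3] shift mm after turn [-2.9 -1.   2.3] F [-7.1  5.9 23.2] mm 41.47 t 14.85 pos [ 0.469  -0.1501  0.0711]
```

>>> carry_out:
  motion: [0,0,0,0.0017,-0.0005,0.001,-0.03]

```text
time_s: 14.95
eef_pos: [0.469, -0.1499, 0.0709]
eef_rot: [0.014, -0.707, 0.015, 0.707]
wrist_force: [-3.2, 1.2, 10.6]
opening: 0.516
```

>>> carry_out:
  motion: [0,0,0,0.0019,-0.0003,0.001,-0.09]

```text
time_s: 15.05
eef_pos: [0.4691, -0.15, 0.0704]
eef_rot: [-0.014, 0.707, -0.015, -0.707]
wrist_force: [-5.9, 1.7, 18.5]
opening: 0.547
```

>>> carry_out:
  motion: [0,0,0,0.0019,-0.0003,0.001,-0.15]

```text
time_s: 15.15
eef_pos: [0.4691, -0.1501, 0.0699]
eef_rot: [-0.014, 0.708, -0.015, -0.706]
wrist_force: [-5.5, 2.1, 18.8]
opening: 0.576
```

Following nicely; continue the release.

>>> carry_out:
  motion: [0,0,0,0.0019,-0.0003,0.001,-0.21]

```text
time_s: 15.25
eef_pos: [0.4691, -0.1501, 0.0695]
eef_rot: [-0.013, 0.709, -0.016, -0.705]
wrist_force: [-4.8, 4.0, 18.2]
opening: 0.608
```

>>> carry_out:
  motion: [0,0,0,0.0018,-0.0003,0.001,-0.27]

```text
time_s: 15.35
eef_pos: [0.4691, -0.1497, 0.069]
eef_rot: [-0.013, 0.709, -0.016, -0.705]
wrist_force: [-4.3, 3.7, 18.0]
opening: 0.637
```

>>> carry_out:
  motion: [0,0,0,0.0017,0,0.001,-0.32]

```text
time_s: 15.45
eef_pos: [0.4693, -0.1501, 0.0687]
eef_rot: [-0.013, 0.71, -0.016, -0.704]
wrist_force: [-2.8, 1.5, 13.6]
opening: 0.662
```

>>> carry_out:
  motion: [0,0,0,0.001,0,0.0005,-0.36,0,0,0,0,0,0,-0.36]

```text
time_s: 15.65
eef_pos: [0.4696, -0.1506, 0.0693]
eef_rot: [-0.012, 0.711, -0.016, -0.703]
wrist_force: [-4.5, 1.5, 8.0]
opening: 0.677
```

>>> carry_out:
  motion: [0,0,0,-0.001,0,0,-0.4,0,0,0,-0.002,0,0,-0.45,0,0,0,-0.002,0,0,-0.5,0,0,0,-0.003,0,0,-0.5]

```text
time_s: 16.05
eef_pos: [0.4702, -0.1508, 0.0775]
eef_rot: [-0.012, 0.711, -0.016, -0.703]
wrist_force: [-0.8, -1.2, -1.6]
opening: 0.754
```

```bash
python3 -c "
from h import *
goto(.4668,-.149,.12,-.045)"
```

```text
rotvec deg [ 0.26 -0.72 -0.32] shift mm now [-42.5  -1.4   2.9] shift mm after turn [-42.5  -1.6   3.5] F [-0.8 -1.2 -1.6] mm 64.11 t 16.05 pos [ 0.4702 -0.1508  0.0775]
```

Free of the cover. Rise straight up and look.

>>> carry_out:
  motion: [0,0,0,-0.01,0,0,-0.5,0,0,0,-0.015,0,0,-0.6,0,0,0,-0.03,0,0,-0.8,0,0,0,-0.04,0,0,-1,0,0,0,-0.03,0,0,-1,0,0,0,0,0,0,-1,0,0,0,0,0,0,-1]

```text
time_s: 16.75
eef_pos: [0.4683, -0.1496, 0.2106]
eef_rot: [-0.012, 0.712, -0.016, -0.702]
wrist_force: [-0.1, 0.2, 0.6]
opening: 1.001
```

```bash
python3 -c "
from h import *
im,K,P=look('wrist','h1.png')
goto(.4668,-.149,.2,-.045)
for t in ['cover','tab_l','hook_l','opening_b']: print(t,[(W(P,d['point']).round(4),round(d['conf'],2)) for d in ctrl.landmark_of('wrist',t)[:2]])
x0,y0=180,90; c=im[y0:y0+200,x0:x0+200]
g=cv2.createCLAHE(3,(3,3)).apply(cv2.cvtColor(c,cv2.COLOR_BGR2GRAY))
g=cv2.cvtColor(cv2.resize(g,None,fx=3.9,fy=2.95,interpolation=cv2.INTER_CUBIC),cv2.COLOR_GRAY2BGR)
for i in range(0,200,20): cv2.putText(g,str(x0+i),(int(i*3.9),8),0,.3,(0,0,255)); cv2.line(g,(int(i*3.9),0),(int(i*3.9),590),(0,0,255),1)
for j in range(0,200,20): cv2.putText(g,str(y0+j),(0,int(j*2.95)+4),0,.3,(0,255,0)); cv2.line(g,(0,int(j*2.95)),(780,int(j*2.95)),(0,255,0),1)
cv2.imwrite('pics/h2.png',g)"
```

```text
rotvec deg [ 0.27 -0.79 -0.34] shift mm now [10.7 -0.8  1.9] shift mm after turn [10.7 -0.7  1.8] F [ 0.2 -0.8 -0.6] mm 85.03 t 16.8 pos [ 0.4686 -0.1498  0.2107]
cover [(array([ 0.4665, -0.1507,  0.0658]), 0.98)]
tab_l [(array([ 0.4632, -0.1769,  0.0864]), 0.85), (array([ 0.4679, -0.123 ,  0.0872]), 0.58)]
hook_l [(array([ 0.4707, -0.1159,  0.0548]), 0.88)]
opening_b []
```

View pics/h2.png

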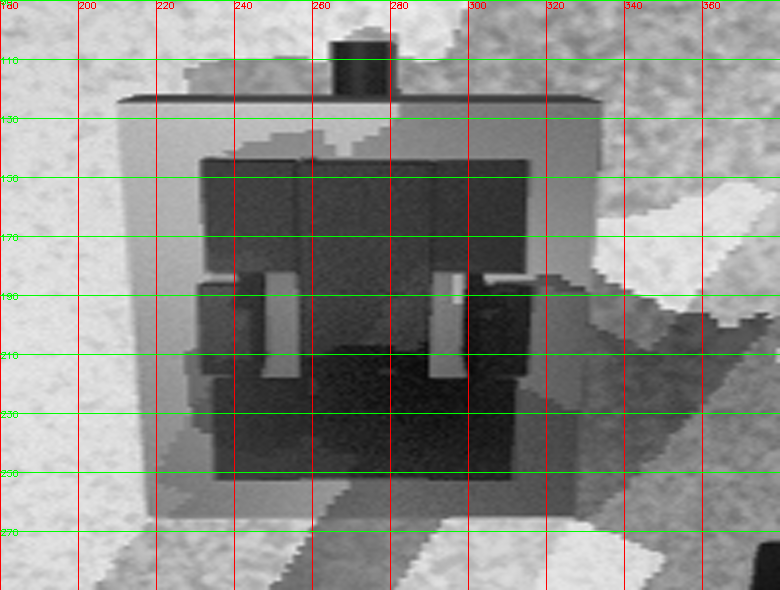

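Run:
```python
from h import *
np.set_printoptions(precision=4,suppress=True)
p=ctrl.camera_params("wrist"); K=p["mtx"]; P=T_tool()@p["hand_eye"]
q=lambda a,b,z:[(a,b,z),(a,-b,z),(-a,-b,z),(-a,b,z)]
for o,px in ((q(.049,.035,.005),[(231.5,144),(315.5,144.5),(311,252.5),(234.5,252.5)]),(q(.065,.052,0),[(210,124.5),(333.5,124.5),(327.5,265.5),(218,265)])):
    x,r=fit(K,P,o,px,[.466,-.15,.062,-.045]); print(x,r.ravel())
    ok,rv,tv=cv2.solvePnP(np.array(o,float),np.array(px,float),K,None); M=P[:3,:3]@cv2.Rodrigues(rv)[0]; print("PnP z-axis",M[:,2],W(P,tv.ravel()))
s,Ks,Ps=look("side","i1.png")
print([(W(Ps,d["point"]).round(4),round(d["conf"],2)) for d in ctrl.landmark_of("side","cover")[:2]],[(W(Ps,d["point"]).round(4),round(d["conf"],2)) for d in ctrl.landmark_of("side","tab_l")[:2]])
```

```text
[ 0.4647 -0.1489  0.0638 -0.0476] [-0.329   0.0407  0.1812  0.1038 -0.0008  0.1108  0.1514 -0.2795]
PnP z-axis [ 0.0155 -0.0162  0.9997] [ 0.4645 -0.1489  0.063 ]
[ 0.4641 -0.1482  0.0614 -0.039 ] [-0.2804  0.2563  0.7314  0.0233 -0.3652 -0.5981 -0.0221  0.2075]
PnP z-axis [0.0219 0.0206 0.9995] [ 0.4641 -0.1479  0.0605]
[(array([ 0.4655, -0.1514,  0.0635]), 0.95)] [(array([ 0.4649, -0.1729,  0.0883]), 0.69), (array([ 0.4721, -0.1231,  0.0836]), 0.52)]
```

```bash
python3 -c "
from bench import ctrl
print(ctrl.hand_in(), ctrl.get_obs()['time_s'])"
```

```text
the job is handed in; nothing more can be done
the job is handed in; nothing more can be done
```

I took the cover off box_a by squeezing both tabs, carried it to box_b and lined it up there. I pushed it home at about 18–24 N (slightly over the 18–22 N guide) and let the tabs out with the fingertips held on the ledges. Then I backed off straight up and handed the job in.

**What the last checks showed**
- **Tabs:** the last picture shows the slots behind both tabs equally open, about 7 mm. That means both tabs are fully out, which they could only be if both hooks had passed under the box top.
- **Height:** the cover's underside is about 2.4 mm above the measured box top, with an error of about 1 mm. That fits the latched gap of 1.5 mm and not the 7 mm of an uncaught cover.
- **Position and angle:** the cover is within about 1 mm of the box's middle and its long sides are parallel within 0.01 rad.
- **Robot:** the gripper is clear of everything, about 0.15 m above the cover.

**What was not settled**
- **Level:** this check was inconclusive. Fitting the picture corners gave about 0.03–0.04 rad of tilt between cover and box. The same method gave the fixed box itself about 0.03 rad of tilt, so I took this as noise and relied on the slot evidence.
- **Alignment before fitting:** the first estimate of box_b's position disagreed by about 1.6 mm with the close-up taken just before fitting. I used the close-up, and the cover went in without jamming.
- **Side load:** sideways forces up to about 10 N appeared briefly while pushing down.

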